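Set the casting flasks over the wax trees

TASK

Get the four wax trees on their rubber bases ready for investing: lower over each tree the steel flask that suits it - the one whose bore fits round the plug of that base, and tall for the tall trees, short for the short ones, so that every tip stays just below the rim. Set each flask down gently, upright and fully home on its base; do not drop it onto the wax, do not shove the bases about, and leave the sanding block and the loupe where they are.

Things in the scene. Friction and masses are not known exactly. Their poses are not given: they have to be found in the camera images.
- flask_small_short: narrow short casting flask: perforated bare steel tube open at both ends, standing upright, 50 mm outside diameter, 44 mm bore, 55 mm high, 176 g give or take a fifth. Loose. Origin: centre of its lower end, z up along the tube; the yaw means nothing.
- flask_small_tall: narrow tall casting flask: perforated bare steel tube open at both ends, standing upright, 50 mm outside diameter, 44 mm bore, 85 mm high, 272 g give or take a fifth. Loose. Origin: centre of its lower end, z up along the tube; the yaw means nothing.
- flask_large_short: wide short casting flask: perforated bare steel tube open at both ends, standing upright, 66 mm outside diameter, 60 mm bore, 55 mm high, 236 g give or take a fifth. Loose. Origin: centre of its lower end, z up along the tube; the yaw means nothing.
- flask_large_tall: wide tall casting flask: perforated bare steel tube open at both ends, standing upright, 66 mm outside diameter, 60 mm bore, 85 mm high, 364 g give or take a fifth. Loose. Origin: centre of its lower end, z up along the tube; the yaw means nothing.
- base_small_short: narrow black rubber sprue base with a short green wax tree, one loose piece of 110 g. Flange 68 mm across, its top (seat of the flask) 8 mm up; then a plug 40 mm across to 12 mm, tapering to 26 mm across at 23 mm; it enters the narrow flask with 2 mm play all round. Tree tip 50 mm above the bench, 28 mm across. Origin: centre of the underside, z up; yaw means nothing.
- base_small_tall: narrow black rubber sprue base with a tall green wax tree, one loose piece of 110 g. Flange 68 mm across, its top (seat of the flask) 8 mm up; then a plug 40 mm across to 12 mm, tapering to 26 mm across at 23 mm; it enters the narrow flask with 2 mm play all round. Tree tip 80 mm above the bench, 28 mm across. Origin: centre of the underside, z up; yaw means nothing.
- base_large_short: wide black rubber sprue base with a short green wax tree, one loose piece of 160 g. Flange 84 mm across, its top (seat of the flask) 8 mm up; then a plug 56 mm across to 12 mm, tapering to 42 mm across at 23 mm; it enters the wide flask with 2 mm play all round. Tree tip 50 mm above the bench, 40 mm across. Origin: centre of the underside, z up; yaw means nothing.
- base_large_tall: wide black rubber sprue base with a tall green wax tree, one loose piece of 160 g. Flange 84 mm across, its top (seat of the flask) 8 mm up; then a plug 56 mm across to 12 mm, tapering to 42 mm across at 23 mm; it enters the wide flask with 2 mm play all round. Tree tip 80 mm above the bench, 40 mm across. Origin: centre of the underside, z up; yaw means nothing.
- sanding_block: bystander: wooden sanding block, 46 x 92 x 27 mm, lying flat to the right of the work. Loose; origin at the centre of its underside, long side along y.
- loupe: bystander: small black eye loupe with its fold-out cover, 31 x 70 x 20 mm, lying on the bench near its front edge. Loose; origin at the centre of its underside.
Mind the look-alikes: they are no part of the job. Leave any yellow look-alike of the flask_large_short alone.

How it is judged:
By the outcome, as a careful person would: the job done as asked, in the order asked, and still so for the second after the job is handed in, with the robot touching nothing.
It also fails if it takes over 93 s, if anything falls off the work surface, if the arm or the gripper's body presses on something with over 40 N, if the wrist force passes 120 N, or if a joint passes its speed limit or range.

ROBOT

A 6-joint arm with a two-finger parallel gripper is mounted at the origin on a cart in front of the work surface, level with it; the furniture and walls round the work are solid. World frame = base frame: x ahead of the robot, y to its left, z up, the work surface at z = 0. Lengths are in m, angles in degrees, forces in N, time in s.
With the tool pointing down it reaches from about 0.4 to 0.825 m from the base axis. Payload 7 kg.
Tool frame: the origin (TCP) lies at the very end of the fingers, on their centre line; the grasp point (between the pads) lies 19 mm behind it; z points along the fingers, y is the line along which they close (so a half turn about z gives the same grasp; the last joint's range is limited). The gripper opens to 88 mm and grips with 3 to 60 N. Pads are 19 mm wide; open, the fingers measure 130 mm over their backs; the gripper's body (78 mm by 193 mm) begins 47 mm behind the grasp point.
Start: joints at [-52.535, 20.546, 0.682, 0, -70.136, -16.507], TCP at [0.241, -0.63, 0.227] pointing down, gripper open.
Joint ranges: [-176.03, 176.03], [-82.01, 121.73], [-58.28, 71.71], [-173.87, 95.51], [-174.79, -0.11], [-173.66, 173.66]. Speed limits (degrees/s): [136.94, 136.94, 172.46, 180, 180, 180].

INTERFACE

Orientations are given as [roll, pitch, yaw] about the fixed x, y, z axes, in that order (R = Rz(yaw) Ry(pitch) Rx(roll)).
In Python, from plant import get_obs, snapshot, camera_params, close_job, boxes_of, cut_out, landmark_of gives the robot as it stands.
- The arm moves only by the shell command python3 -m inch 'ROWS' [OPENING]. ROWS is text: rows parted by semicolons, each of 6 numbers parted by spaces: the shift along the tool's x, y, z in units of 30 cm (1.0 is 30 cm), then the turn, a rotation vector about the tool's x, y, z in units of pi rad (1.0 is pi rad). A call has 1 to 10 rows; each row is the pose to reach, as a shift and turn from the pose commanded when the call began, along the tool's axes at that moment, turning the shorter way round; what a row does not reach only later rows make up. A row lasts 1/12 s, in which the tool goes at most 41.7 mm and 7.16 degrees, less where a joint would pass 70% of its speed; a pose out of reach is approached as far as the arm can. A call with a number of a shift or a turn outside -1 to 1 is refused whole. A call with a gripper value outside its range is refused whole. OPENING is the closure, from -1 (fully open) to 1 (shut), set as the call begins (- or left out, the last holds). The fingers move at their own pace and stop on an object; the grip force is fixed at half the most. Time passes only in rows, so rows that repeat a pose let the fingers close. It gives the time, the measured TCP pose, the force, the opening and the grip force at its end, in the units of the state.
- get_obs(): the state, without advancing time (a new reading comes with each control period).
- snapshot(name): name is "scene" or "top" or "wrist"; returns the picture (400x640x3 uint8, red, green, blue); there is no depth.
- camera_params(name): a dict with "mtx" (3x3 intrinsics, pixels), "rvec" (rotation vector, rad) and "tvec" (3), from world to camera coordinates, as OpenCV has them. Camera axes: x right, y down, z forward; pixel columns grow to the right and rows downward; lengths in m; the calibration is good to about 2 mm. A picture is of the moment at which its call begins: read the wrist's pose just before it. camera_params takes no time and is no camera call; for the wrist camera it gives the pose at the moment of the call.
- close_job(): hands the job in; it is judged then, once.
Trained networks look in the newest picture that a camera, given by its name, has taken for a name from the list of things; names that differ only in an ending like _2 or _b are one class to them, and where a whole thing is asked for, a point or a joint stands for the part that bears it (a point fixed in the world has none). Each returns a list of dicts, best first, with "p" (0 to 1); they miss things now and then, are a little off and sometimes report something else, mostly with a low value. They report only what shows in the picture. A call takes as long as a camera call. They do not tell look-alikes from the thing itself.
- boxes_of(camera, thing): "rect" ([left, top, width, height] in pixels, round what is visible of it).
- cut_out(camera, thing): "pixels" (400x640 bool, what is visible of it) and "rect" ([left, top, width, height] in pixels, round what is visible of it).
- landmark_of(camera, thing): "uv" ([column, row] in pixels: a listed point, or the origin of a listed thing).
The state is a dict: "clock": time; "joint_pos": joint angles; "qvel": joint speeds; "tau": joint torques, N m; "tool_pos": TCP position; "orientation": TCP orientation; "force": force on the tool from outside, world axes, zero at the start; "moment": the same for the moment, N m; "opening": finger opening in m; "gripper_force": force on a finger pad.
Only numpy, scipy, OpenCV 4.12 (cv2) and the standard library are available. Lean on these libraries where they do the work, as an engineer would, in place of code of your own. Each camera call takes 0.05 s, during which the arm holds its last target. There are 200 camera calls.

## Working session

There is one attempt and no reset: what is moved stays moved. The work goes in short steps, Python scripts to look and compute and a shell command to move; the robot and the scene stay as the last step left them, time stands still between calls to the robot, and variables do not carry over. Pictures are saved under pics/ and viewed, at most 14 in all, crops included, and the job is handed in when it is done.

```bash
ls; mkdir -p pics; python3 - <<'E'
from plant import *
import cv2,numpy as np
o=get_obs();print({k:np.round(v,3) for k,v in o.items()})
for c in("scene","top"):
    im=snapshot(c);cv2.imwrite(f"pics/{c}0.png",im[:,:,::-1])
    print(c,camera_params(c))
    for n in"flask_small_short flask_small_tall flask_large_short flask_large_tall base_small_short base_small_tall base_large_short base_large_tall sanding_block loupe".split():
        print(n,[(round(d['p'],2),np.round(d['rect']).tolist()) for d in boxes_of(c,n)[:4]],[(round(d['p'],2),np.round(d['uv']).tolist()) for d in landmark_of(c,n)[:4]])
E
```

```text
pics
{'clock': np.float64(0.0), 'joint_pos': array([-5.2535e+01,  2.0592e+01,  6.3600e-01, -1.9000e-02, -7.0137e+01,
       -1.6506e+01]), 'qvel': array([ 0.093, -0.051,  0.022, -0.069,  0.081, -0.055]), 'tau': array([-4.0000e-03, -5.8271e+01,  2.9305e+01,  6.9970e+00,  7.0000e-03,
       -0.0000e+00]), 'tool_pos': array([ 0.241, -0.63 ,  0.226]), 'orientation': array([ 1.79905e+02, -9.00000e-03, -1.59048e+02]), 'force': array([-0.157, -0.953, -0.564]), 'moment': array([-0.033,  0.038, -0.005]), 'gripper_force': np.float64(0.0), 'opening': np.float64(0.088)}
scene {'mtx': array([[513.84237954,   0.        , 313.49369652],
       [  0.        , 513.84237954, 202.66735561],
       [  0.        ,   0.        ,   1.        ]]), 'rvec': array([ 1.31281312, -2.19151826,  0.97318497]), 'tvec': array([0.17462124, 0.41071326, 1.1585498 ])}
flask_small_short [(0.79, [274.0, 197.0, 19.0, 22.0])] [(0.86, [285.0, 218.0])]
flask_small_tall [(0.6, [226.0, 194.0, 17.0, 34.0])] [(0.62, [236.0, 220.0])]
flask_large_short [(0.62, [196.0, 174.0, 23.0, 28.0])] [(0.71, [208.0, 194.0])]
flask_large_tall [(
[... 1235 characters left out ...]
)] [(0.77, [337.0, 199.0])]
base_small_short [(0.96, [246.0, 242.0, 24.0, 26.0])] [(0.61, [260.0, 252.0])]
base_small_tall [(0.63, [312.0, 244.0, 23.0, 23.0]), (0.24, [364.0, 193.0, 34.0, 26.0])] [(0.64, [323.0, 252.0])]
base_large_short [(0.63, [357.0, 257.0, 23.0, 29.0])] [(0.71, [368.0, 272.0]), (0.38, [424.0, 241.0]), (0.17, [256.0, 254.0])]
base_large_tall [(0.6, [283.0, 196.0, 16.0, 20.0]), (0.57, [187.0, 253.0, 29.0, 32.0]), (0.27, [247.0, 242.0, 22.0, 24.0])] [(0.96, [204.0, 266.0])]
sanding_block [(0.63, [401.0, 229.0, 39.0, 25.0]), (0.34, [247.0, 241.0, 22.0, 25.0])] [(0.78, [422.0, 243.0])]
loupe [(0.48, [269.0, 273.0, 24.0, 24.0])] [(0.64, [281.0, 282.0]), (0.44, [338.0, 199.0])]
```

```bash
python3 - <<'E'
import cv2
t=cv2.imread("pics/top0.png")[100:310,160:460];cv2.imwrite("pics/t1.png",cv2.resize(t,None,fx=2.65,fy=2.65,interpolation=cv2.INTER_CUBIC))
t=cv2.imread("pics/scene0.png")[140:310,170:430];cv2.imwrite("pics/s1.png",cv2.resize(t,None,fx=3,fy=3,interpolation=cv2.INTER_CUBIC))
E
```

```text
(no output)
```

View pics/t1.png

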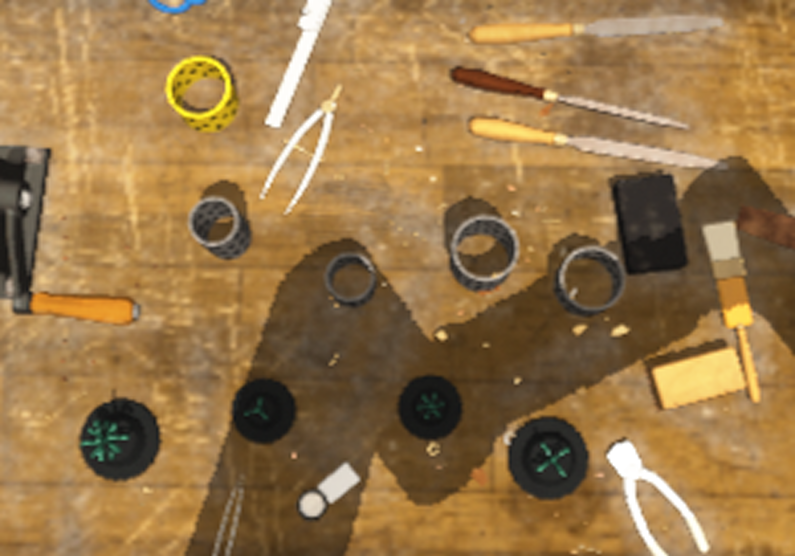

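View pics/s1.png

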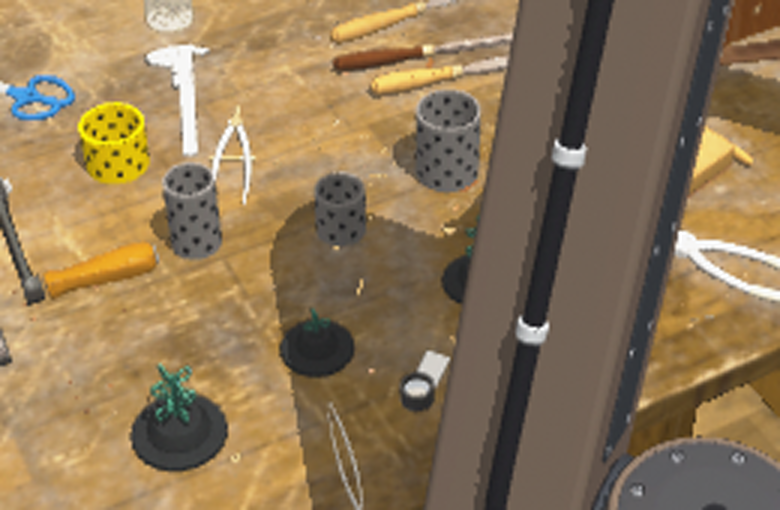

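```bash
cat > h.py <<'E'
from plant import *
import cv2,numpy as np
def ray(c,uv,z,P=None):
    P=P or camera_params(c);R=cv2.Rodrigues(np.array(P['rvec']))[0];t=np.array(P['tvec']).ravel()
    C=-R.T@t;d=R.T@np.linalg.inv(P['mtx'])@np.r_[uv,1.]
    return (C+d*(z-C[2])/d[2])[:2]
def proj(c,p,P=None):
    P=P or camera_params(c);return cv2.projectPoints(np.array([p],float),np.array(P['rvec']),np.array(P['tvec']),np.array(P['mtx']),None)[0].ravel()
def togo(x,y,z,yaw=None):
    "row numbers for the move from the measured pose to x,y,z world (tool down), yaw deg"
    from scipy.spatial.transform import Rotation as Ro
    o=get_obs();R=Ro.from_euler('xyz',o['orientation'],degrees=True)
    R=R.as_matrix();s=R.T@(np.array([x,y,z])-o['tool_pos'])/.3
    r=np.zeros(3)
    if yaw is not None: r=Ro.from_matrix(R.T@Ro.from_euler('xyz',[180,0,yaw],degrees=True).as_matrix()).as_rotvec()/np.pi
    return np.round(np.r_[s,r],4)
E
python3 - <<'E'
from h import *
for n,uv,h in [("ss",(292,205),.055),("st",(241,184),.085),("LT",(342.3,194),.085),("LS",(382.5,205),.055),("bLT",(205,266),.008),("bSS",(259,255),.008),("bST",(322,253.8),.008),("bLS",(366.8,273),.008),("yellow",(235,134),.055)]:
    print(n,np.round(ray("top",uv,h),3))
for n,uv in [("st",(248,188)),("LT",(337,199)),("LS",(380,208)),("ss",(296,206)),("loupe",(281,282)),("block",(422,243))]: print(n,'lm',np.round(ray("top",uv,0),3))
print(camera_params("wrist"));print(togo(.6,-.1,.35,180), togo(.6,-.1,.35,-90),togo(.6,-.1,.35,-180))
E
```

```text
ss [ 0.606 -0.026]
st [0.656 0.108]
LT [ 0.632 -0.16 ]
LS [ 0.609 -0.271]
bLT [0.438 0.214]
bSS [0.471 0.065]
bST [ 0.477 -0.11 ]
bLS [ 0.427 -0.234]
yellow [0.804 0.138]
st lm [0.661 0.105]
LT lm [ 0.633 -0.151]
LS lm [ 0.609 -0.273]
ss lm [ 0.611 -0.034]
loupe lm [0.398 0.002]
block lm [ 0.512 -0.389]
{'mtx': array([[284.50850787,   0.        , 317.69735881],
       [  0.        , 284.50850787, 198.25600561],
       [  0.        ,   0.        ,   1.        ]]), 'rvec': array([-1.67460488, -2.43339233, -0.36060649]), 'tvec': array([ 0.67492168, -0.0360424 ,  0.39145154])}
[-1.7485  1.2232 -0.4115  0.     -0.      0.1164] [-1.7485  1.2232 -0.4115  0.      0.     -0.3836] [-1.7485  1.2232 -0.4115  0.     -0.      0.1164]
```

```bash
python3 -m inch '-.9 .63 -.25 0 0 -.3836;-.9 .63 -.25 0 0 -.3836;-.9 .63 -.25 0 0 -.3836;-.9 .63 -.25 0 0 -.3836;-.9 .63 -.25 0 0 -.3836;-.9 .63 -.25 0 0 -.3836;-.9 .63 -.25 0 0 -.3836;-.9 .63 -.25 0 0 -.3836;-.9 .63 -.25 0 0 -.3836;-.9 .63 -.25 0 0 -.3836' -1; python3 - <<'E'
from h import *
print(togo(.56,-.2,.3,-90))
o=get_obs();print(o['joint_pos'])
P=camera_params("wrist");R=cv2.Rodrigues(np.array(P['rvec']))[0];print(R,-R.T@np.array(P['tvec'])-o['tool_pos'])
E
```

```text
clock: 2.93
tool_pos: [0.4279, -0.3551, 0.3028]
orientation: [-179.9, -0.0, -89.4]
force: [-0.2, -1.1, -0.9]
opening: 0.0875
gripper_force: 0.0
[-5.122e-01 -4.459e-01  1.010e-02 -7.000e-04 -3.000e-04  3.500e-03]
[-1.95133857e+01  6.86979348e+00 -7.51669704e+00 -1.52096805e-03
 -7.54727787e+01  2.01437176e+01]
[[-0.99994264 -0.01058581 -0.00163234]
 [-0.01060477  0.95706361  0.28968394]
 [-0.00150429  0.28968464 -0.95712097]] [ 4.24475922e-05 -7.88108681e-02  1.58244774e-01]
```

```bash
python3 -m inch '-.51 -.44 .01 0 0 .0035;-.51 -.44 .01 0 0 .0035;-.51 -.44 .01 0 0 .0035;-.51 -.44 .01 0 0 .0035;-.51 -.44 .01 0 0 .0035;-.51 -.44 .01 0 0 .0035;-.51 -.44 .01 0 0 .0035;-.51 -.44 .01 0 0 .0035;-.51 -.44 .01 0 0 .0035' ; python3 - <<'E'
from h import *
import json
o=get_obs();print(o['clock'],o['tool_pos'],o['orientation'])
P=camera_params("wrist");im=snapshot("wrist");cv2.imwrite("pics/w1.png",im[:,:,::-1])
for n,z in [("flask_large_short",0),("flask_large_tall",0),("flask_small_short",0),("base_large_short",0),("base_small_tall",0)]:
    print(n,[(round(d['p'],2),np.round(d['uv'],1).tolist(),ray('wrist',d['uv'],0,P).round(4).tolist()) for d in landmark_of("wrist",n)[:3]])
E
```

```text
clock: 3.68
tool_pos: [0.5574, -0.2049, 0.2987]
orientation: [-180.0, -0.0, -90.7]
force: [0.1, -0.4, 1.3]
opening: 0.0878
gripper_force: 0.0
3.6833 [ 0.55739581 -0.20486162  0.2987104 ] [-1.79999873e+02 -7.76580348e-03 -9.06594590e+01]
flask_large_short []
flask_large_tall [(0.81, [271.2, 186.7], [0.6343, -0.1661]), (0.56, [403.5, 143.5], [0.4203, -0.2342])]
flask_small_short [(0.76, [289.2, 260.8], [0.6101, -0.0282])]
base_large_short [(0.71, [397.4, 145.8], [0.4297, -0.2307])]
base_small_tall [(0.65, [366.0, 217.0], [0.4751, -0.1106])]
```

View pics/w1.png

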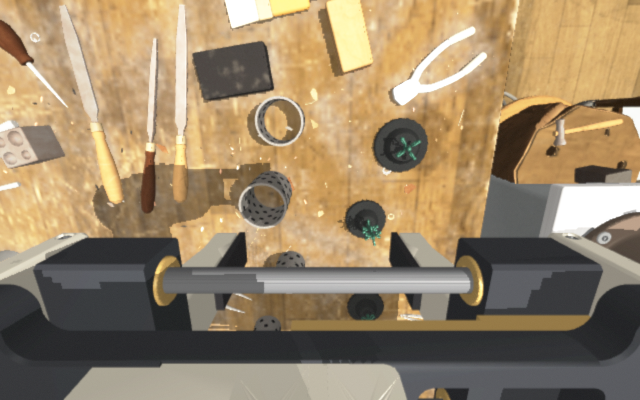

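```bash
cat >> h.py <<'E'
from scipy.optimize import minimize
D={'flask_small_short':[(.025,0,.055)],'flask_small_tall':[(.025,0,.085)],'flask_large_short':[(.033,0,.055)],'flask_large_tall':[(.033,0,.085)],
'base_small_short':[(.034,0,.008),(.014,.02,.05)],'base_small_tall':[(.034,0,.008),(.014,.02,.08)],'base_large_short':[(.042,0,.008),(.02,.02,.05)],'base_large_tall':[(.042,0,.008),(.02,.02,.08)]}
a=np.linspace(0,2*np.pi,48,endpoint=False)
def sil(P,n,x,y,S=4,z0=0):
    m=np.zeros((400*S,640*S),np.uint8)
    for r,z1,z2 in D[n]:
        p=np.vstack([np.c_[x+r*np.cos(a),y+r*np.sin(a),0*a+z+z0] for z in(z1,z2)])
        q=cv2.projectPoints(p,np.array(P['rvec']),np.array(P['tvec']),np.array(P['mtx']),None)[0]
        h=cv2.convexHull(((q+.5)*S*16).astype(np.int32));cv2.fillConvexPoly(m,h,1,shift=4)
    return m>0
def fit(c,n,P,guess=None,z0=0):
    out=[]
    for d in cut_out(c,n)[:3]:
        M=np.kron(d['pixels'],np.ones((4,4)))>0
        l,t,w,hh=d['rect'];g=ray(c,(l+w/2,t+hh/2),.02,P)
        if guess is not None and np.hypot(*(g-np.array(guess)))>.06: continue
        f=lambda v:-(lambda s:(s&M).sum()/(s|M).sum())(sil(P,n,*v,z0=z0))
        r=minimize(f,g,method='Nelder-Mead',options=dict(initial_simplex=[g,g+[.01,0],g+[0,.01]],xatol=1e-4,fatol=1e-4))
        out.append((round(d['p'],2),np.round(r.x,4).tolist(),round(-r.fun,3)))
    return out
E
cat > look.py <<'E'
import sys
from h import *
c=sys.argv[1]
P=camera_params(c);im=snapshot(c);cv2.imwrite(f"pics/{sys.argv[2]}.png",im[:,:,::-1])
for n in sys.argv[3:]: print(n,fit(c,n,P))
print(get_obs()['tool_pos'],get_obs()['clock'])
E
python3 look.py wrist w2 flask_large_short flask_large_tall base_large_short base_small_tall
python3 look.py top t2 flask_large_short flask_large_tall base_large_short base_small_tall flask_small_short flask_small_tall base_small_short base_large_tall
```

```text
flask_large_short [(0.91, [0.6095, -0.2722], np.float64(0.412))]
flask_large_tall [(0.65, [0.634, -0.1606], np.float64(0.782))]
base_large_short []
base_small_tall []
[ 0.55789734 -0.20435059  0.29858377] 4.2333
flask_large_short []
flask_large_tall []
base_large_short [(0.83, [0.4274, -0.2314], np.float64(0.961))]
base_small_tall [(0.59, [0.4772, -0.1088], np.float64(0.956))]
flask_small_short []
flask_small_tall []
base_small_short []
base_large_tall []
[ 0.55796171 -0.20420074  0.29854975] 4.6833
```

```bash
python3 - <<'E'
s=open('h.py').read()
s=s.replace("        M=np.kron(d['pixels']","""        m=d['pixels'].astype(np.uint8)
        if 'flask' in n:
            k=max(cv2.findContours(m,0,2)[0],key=cv2.contourArea) if 0 else cv2.findNonZero(m)
            cv2.fillConvexPoly(m,cv2.convexHull(k),1)
        M=np.kron(m""")
open('h.py','w').write(s)
E
python3 look.py wrist w3 flask_large_short flask_large_tall base_large_short base_small_tall
python3 look.py wrist w4 flask_large_short flask_large_tall base_large_short base_small_tall
```

```text
flask_large_short [(0.7, [0.6102, -0.2719], np.float64(0.958))]
flask_large_tall [(0.61, [0.6344, -0.1607], np.float64(0.963))]
base_large_short [(0.57, [0.4273, -0.232], np.float64(0.969))]
base_small_tall [(0.71, [0.4775, -0.1084], np.float64(0.859))]
[ 0.55793528 -0.20424064  0.2985538 ] 4.9333
flask_large_short [(0.76, [0.6095, -0.2721], np.float64(0.98))]
flask_large_tall [(0.97, [0.6337, -0.161], np.float64(0.963))]
base_large_short [(0.68, [0.4273, -0.2316], np.float64(0.964))]
base_small_tall [(0.74, [0.4782, -0.109], np.float64(0.875))]
[ 0.55791563 -0.2042499   0.29854495] 5.1833
```

```bash
python3 - <<'E'
from h import *
t=cv2.imread("pics/w4.png")[60:240,220:440];cv2.imwrite("pics/c1.png",cv2.resize(t,None,fx=3,fy=3,interpolation=cv2.INTER_CUBIC))
print(togo(.6097,-.272,.10,-90))
E
```

```text
[ 0.224  -0.1751  0.6618  0.      0.     -0.0035]
```

View pics/c1.png

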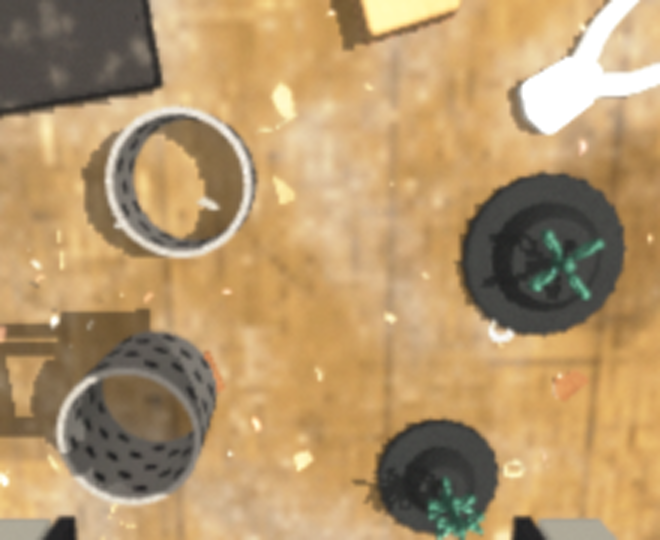

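```bash
python3 -m inch '.224 -.175 .3 0 0 -.0035;.224 -.175 .662 0 0 -.0035;.224 -.175 .662 0 0 -.0035;.224 -.175 .662 0 0 -.0035;.224 -.175 .662 0 0 -.0035;.224 -.175 .662 0 0 -.0035;.224 -.175 .662 0 0 -.0035;.224 -.175 .662 0 0 -.0035;.224 -.175 .662 0 0 -.0035;.224 -.175 .662 0 0 -.0035' ; python3 - <<'E'
from h import *
print(togo(.6097,-.272,.022,-90))
E
```

```text
clock: 6.02
tool_pos: [0.6112, -0.2719, 0.1031]
orientation: [-179.7, -0.1, -89.9]
force: [0.6, -0.7, 0.2]
opening: 0.0875
gripper_force: 0.0
[ 1.000e-04  6.100e-03  2.705e-01 -1.400e-03 -3.000e-04  3.000e-04]
```

```bash
python3 -m inch '0 .004 .1 0 0 0;0 .004 .2 0 0 0;0 .004 .26 0 0 0;0 .004 .265 0 0 0;0 .004 .265 0 0 0;0 .004 .265 0 0 0' ; python3 -m inch '0 0 0 0 0 0;0 0 0 0 0 0;0 0 0 0 0 0;0 0 0 0 0 0;0 0 0 0 0 0;0 0 0 0 0 0;0 0 0 0 0 0;0 0 0 0 0 0' 1; python3 -c "
from h import *
print(get_obs()['tool_pos'])"
```

```text
clock: 6.52
tool_pos: [0.6101, -0.2722, 0.023]
orientation: [-179.8, -0.1, -89.9]
force: [0.2, 0.2, 0.0]
opening: 0.0878
gripper_force: 0.0
clock: 7.18
tool_pos: [0.6092, -0.2721, 0.0214]
orientation: [-179.9, -0.0, -90.0]
force: [-1.1, 2.2, 6.7]
opening: 0.0656
gripper_force: 30.0
[ 0.60919523 -0.27214949  0.02141711]
```

```bash
python3 -m inch '0 0 -.1 0 0 0;0 0 -.2 0 0 0;0 0 -.31 0 0 0;0 0 -.31 0 0 0;-.07 .3 -.31 0 0 0;-.135 .606 -.31 0 0 0;-.135 .606 -.31 0 0 0;-.135 .606 -.31 0 0 0;-.135 .606 -.31 0 0 0;-.135 .606 -.31 0 0 0'; python3 -m inch '0 0 0 0 0 0;0 0 0 0 0 0;0 0 0 0 0 0'; python3 look.py wrist w5 base_large_short; python3 - <<'E'
from h import *
z=get_obs()['tool_pos'][2]-.0214
print(fit('wrist','flask_large_short',camera_params('wrist'),z0=z),z,togo(.4273,-.2316,.06,-90))
E
```

```text
clock: 8.02
tool_pos: [0.4212, -0.2305, 0.113]
orientation: [179.9, 0.1, -90.1]
force: [0.2, 0.9, -1.6]
opening: 0.0656
gripper_force: 30.0
clock: 8.27
tool_pos: [0.4275, -0.2317, 0.1134]
orientation: [-180.0, -0.0, -90.0]
force: [-0.8, -0.9, -2.9]
opening: 0.0657
gripper_force: 30.0
base_large_short [(0.55, [0.4266, -0.2322], np.float64(0.541)), (0.25, [0.6298, -0.1537], np.float64(0.065))]
[ 0.42735523 -0.23163401  0.11311102] 8.3667
[(0.65, [0.4271, -0.2327], np.float64(0.944))] 0.09171102271051332 [ 0.     -0.0004  0.1769  0.0002  0.      0.    ]
```

View pics/w5.png

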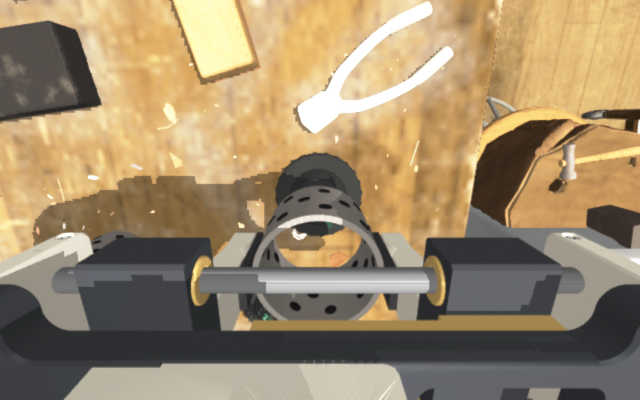

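```bash
python3 -m inch '-.002 0 .06 0 0 0;-.002 0 .12 0 0 0;-.002 0 .17 0 0 0;-.002 0 .2 0 0 0;-.002 0 .22 0 0 0;-.002 0 .235 0 0 0;-.002 0 .245 0 0 0;-.002 0 .255 0 0 0;-.002 0 .255 0 0 0;-.002 0 .255 0 0 0'; python3 -m inch '0 0 .006 0 0 0;0 0 .012 0 0 0;0 0 .016 0 0 0;0 0 .02 0 0 0;0 0 .024 0 0 0;0 0 .024 0 0 0;0 0 .024 0 0 0'
```

```text
clock: 9.25
tool_pos: [0.4269, -0.231, 0.0373]
orientation: [-180.0, -0.0, -90.0]
force: [-0.9, 0.2, -1.8]
opening: 0.066
gripper_force: 30.0
clock: 9.83
tool_pos: [0.4266, -0.231, 0.0297]
orientation: [180.0, 0.0, -90.0]
force: [-0.7, 0.5, -1.9]
opening: 0.0657
gripper_force: 30.0
```

```bash
python3 -m inch '0 0 .002 0 0 0;0 0 .003 0 0 0;0 0 .003 0 0 0;0 0 .003 0 0 0'; python3 -c "
from h import *
print(get_obs()['tool_pos'],get_obs()['force'])"
```

```text
clock: 10.17
tool_pos: [0.4268, -0.231, 0.0294]
orientation: [-180.0, -0.0, -90.0]
force: [-2.9, 0.5, 5.5]
opening: 0.0656
gripper_force: 30.0
[ 0.42675478 -0.23096154  0.02937387] [-2.91749961  0.47392071  5.51485203]
```

```bash
python3 -m inch '0 0 0 0 0 0;0 0 0 0 0 0;0 0 0 0 0 0;0 0 0 0 0 0;0 0 0 0 0 0;0 0 0 0 0 0;0 0 -.05 0 0 0;0 0 -.12 0 0 0;0 0 -.25 0 0 0;0 0 -.25 0 0 0' -1;  python3 -m inch '0 0 -.14 0 0 0;-.14 -.06 -.28 0 0 0;-.28 -.12 -.42 0 0 0;-.42 -.18 -.56 0 0 0;-.56 -.25 -.64 0 0 0;-.97 -.434 -.65 0 0 0;-.97 -.434 -.65 0 0 0;-.97 -.434 -.65 0 0 0;-.97 -.434 -.65 0 0 0;-.97 -.434 -.65 0 0 0';python3 -m inch '0 0 0 0 0 0;0 0 0 0 0 0;0 0 0 0 0 0;0 0 0 0 0 0;0 0 0 0 0 0;0 0 0 0 0 0';python3 look.py wrist w6 flask_small_short flask_small_tall flask_large_tall base_small_tall base_small_short base_large_tall base_large_short
```

```text
clock: 11.0
tool_pos: [0.4303, -0.2319, 0.1097]
orientation: [-179.5, -0.1, -89.9]
force: [2.0, -0.5, 1.2]
opening: 0.0875
gripper_force: 0.0
clock: 11.83
tool_pos: [0.5579, 0.0629, 0.2997]
orientation: [-179.9, 0.0, -89.9]
force: [1.0, -1.0, 0.1]
opening: 0.0872
gripper_force: 0.0
clock: 12.33
tool_pos: [0.5565, 0.0591, 0.2989]
orientation: [-180.0, 0.0, -90.1]
force: [0.2, 0.1, -0.2]
opening: 0.0876
gripper_force: 0.0
flask_small_short [(0.98, [0.6074, -0.0239], np.float64(0.97))]
flask_small_tall [(0.67, [0.6575, 0.1122], np.float64(0.967))]
flask_large_tall [(0.58, [0.6338, -0.1604], np.float64(0.978))]
base_small_tall [(0.9, [0.4784, -0.108], np.float64(0.944))]
base_small_short [(0.81, [0.4717, 0.0668], np.float64(0.96))]
base_large_tall [(0.94, [0.4585, 0.2078], np.float64(0.445))]
base_large_short []
[0.55685908 0.06002409 0.29887114] 12.7333
```

View pics/w6.png

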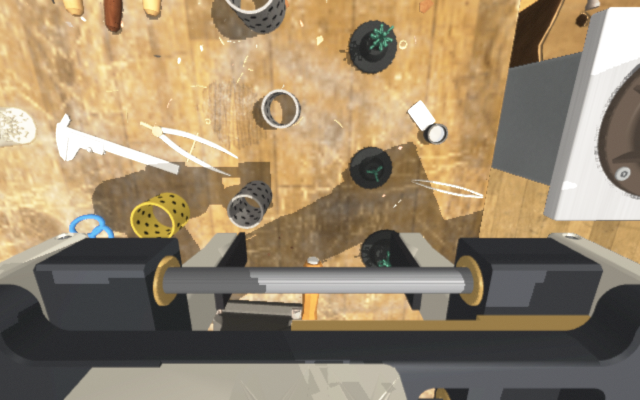

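```bash
python3 -m inch '.13 -.08 .05 0 0 0;.279 -.169 .15 0 0 0;.279 -.169 .29 0 0 0;.279 -.169 .43 0 0 0;.279 -.169 .57 0 0 0;.279 -.169 .63 0 0 0;.279 -.169 .64 0 0 0;.279 -.169 .64 0 0 0;.279 -.169 .64 0 0 0;.279 -.169 .64 0 0 0'; python3 -c "
from h import *
print(togo(.6074,-.0239,.022,-90))"
```

```text
clock: 13.57
tool_pos: [0.6095, -0.0231, 0.1098]
orientation: [-179.7, 0.0, -89.9]
force: [0.6, 0.4, -0.2]
opening: 0.0872
gripper_force: 0.0
[ 2.800e-03  8.300e-03  2.926e-01 -1.400e-03  2.000e-04  3.000e-04]
```

```bash
python3 -m inch '.001 .003 .1 0 0 0;.001 .003 .2 0 0 0;.001 .003 .26 0 0 0;.001 .003 .285 0 0 0;.001 .003 .285 0 0 0;.001 .003 .285 0 0 0;.001 .003 .285 0 0 0' ; python3 -m inch '0 0 0 0 0 0;0 0 0 0 0 0;0 0 0 0 0 0;0 0 0 0 0 0;0 0 0 0 0 0;0 0 0 0 0 0;0 0 0 0 0 0;0 0 0 0 0 0;0 0 0 0 0 0;0 0 0 0 0 0' 1; python3 -c "
from h import *
print(togo(.4717,.0668,.12,-90),get_obs()['tool_pos'])"
```

```text
clock: 14.15
tool_pos: [0.6083, -0.0235, 0.0236]
orientation: [-179.8, 0.0, -90.0]
force: [0.2, 1.0, 1.0]
opening: 0.0875
gripper_force: 0.0
clock: 14.98
tool_pos: [0.6069, -0.0239, 0.0214]
orientation: [-180.0, 0.0, -90.0]
force: [0.9, -0.1, 0.4]
opening: 0.0497
gripper_force: 30.0
[-3.024e-01  4.504e-01 -3.286e-01 -1.000e-04  0.000e+00  1.000e-04] [ 0.60685806 -0.02388772  0.02144472]
```

```bash
python3 -m inch '0 0 -.1 0 0 0;0 0 -.2 0 0 0;0 0 -.31 0 0 0;0 0 -.31 0 0 0;-.1 .15 -.31 0 0 0;-.2 .3 -.31 0 0 0;-.302 .45 -.31 0 0 0;-.302 .45 -.31 0 0 0;-.302 .45 -.31 0 0 0;-.302 .45 -.31 0 0 0'; python3 -m inch '0 0 0 0 0 0;0 0 0 0 0 0;0 0 0 0 0 0'; python3 - <<'E'
from h import *
P=camera_params('wrist');snapshot('wrist')
z=get_obs()['tool_pos'][2]-.0214
print(fit('wrist','flask_small_short',P,z0=z),fit('wrist','base_small_short',P),z,togo(.4717,.0668,.0294,-90))
E
```

```text
clock: 15.82
tool_pos: [0.4701, 0.0676, 0.1145]
orientation: [-180.0, 0.0, -89.8]
force: [0.4, 0.6, -1.9]
opening: 0.0499
gripper_force: 30.0
clock: 16.07
tool_pos: [0.4722, 0.0662, 0.1141]
orientation: [180.0, -0.0, -90.1]
force: [0.0, -0.5, -1.4]
opening: 0.0495
gripper_force: 30.0
[(0.76, [0.4717, 0.0661], np.float64(0.963))] [(0.57, [0.4711, 0.0657], np.float64(0.616))] 0.09261693757441027 [-2.300e-03  8.000e-04  2.821e-01  2.000e-04 -1.000e-04 -4.000e-04]
```

```bash
python3 -m inch '-.001 0 .06 0 0 0;-.001 0 .12 0 0 0;-.001 0 .17 0 0 0;-.001 0 .2 0 0 0;-.001 0 .22 0 0 0;-.001 0 .235 0 0 0;-.001 0 .245 0 0 0;-.001 0 .255 0 0 0;-.001 0 .257 0 0 0;-.001 0 .257 0 0 0'; python3 -m inch '0 0 .006 0 0 0;0 0 .012 0 0 0;0 0 .016 0 0 0;0 0 .02 0 0 0;0 0 .024 0 0 0;0 0 .026 0 0 0;0 0 .026 0 0 0;0 0 .026 0 0 0'; python3 -c "
from h import *
print(get_obs()['tool_pos'],get_obs()['force'])"
```

```text
clock: 17.05
tool_pos: [0.4719, 0.0671, 0.0375]
orientation: [-180.0, 0.0, -90.0]
force: [0.2, 0.6, -1.8]
opening: 0.0497
gripper_force: 30.0
clock: 17.72
tool_pos: [0.4717, 0.067, 0.0294]
orientation: [-180.0, 0.0, -90.0]
force: [-0.3, -0.4, -1.3]
opening: 0.0498
gripper_force: 30.0
[0.47167282 0.06698737 0.02944629] [-0.27799051 -0.4440424  -1.32184265]
```

```bash
python3 -m inch '0 0 .002 0 0 0;0 0 .003 0 0 0;0 0 .003 0 0 0;0 0 .003 0 0 0'; python3 -c "
from h import *
print(get_obs()['tool_pos'],get_obs()['force'])"
```

```text
clock: 18.05
tool_pos: [0.4717, 0.067, 0.0293]
orientation: [-180.0, 0.0, -90.0]
force: [-4.4, 0.4, 10.2]
opening: 0.0498
gripper_force: 30.0
[0.47174923 0.06701845 0.02934018] [-4.37289363  0.350502   10.16360854]
```

```bash
python3 -m inch '0 0 0 0 0 0;0 0 0 0 0 0;0 0 0 0 0 0;0 0 0 0 0 0;0 0 0 0 0 0;0 0 0 0 0 0;0 0 0 0 0 0;0 0 0 0 0 0;0 0 -.05 0 0 0;0 0 -.15 0 0 0' -1;  python3 -m inch '0 0 -.1 0 0 0;0 0 -.2 0 0 0;0 0 -.3 0 0 0;-.07 -.13 -.3 0 0 0;-.151 -.26 -.3 0 0 0;-.151 -.39 -.3 0 0 0;-.151 -.52 -.3 0 0 0;-.151 -.619 -.3 0 0 0;-.151 -.619 -.3 0 0 0;-.151 -.619 -.3 0 0 0';python3 -m inch '0 0 0 0 0 0;0 0 0 0 0 0;0 0 0 0 0 0';python3 -c "
from h import *
print(togo(.6575,.1122,.048,-90),get_obs()['tool_pos'])"
```

```text
clock: 18.88
tool_pos: [0.4694, 0.0659, 0.0712]
orientation: [179.7, -0.2, -90.0]
force: [0.5, 0.2, -0.3]
opening: 0.0877
gripper_force: 0.0
clock: 19.72
tool_pos: [0.6581, 0.112, 0.1617]
orientation: [179.9, -0.1, -90.1]
force: [0.2, 1.0, -0.5]
opening: 0.0876
gripper_force: 0.0
clock: 19.97
tool_pos: [0.6566, 0.1124, 0.1641]
orientation: [-180.0, 0.0, -90.0]
force: [-0.3, -0.0, 0.1]
opening: 0.0877
gripper_force: 0.0
[ 7.000e-04 -2.800e-03  3.871e-01 -1.000e-04  1.000e-04  2.000e-04] [0.65660573 0.11237532 0.1641365 ]
```

```bash
python3 -m inch '0 -.003 .13 0 0 0;0 -.003 .25 0 0 0;0 -.003 .34 0 0 0;0 -.003 .387 0 0 0;0 -.003 .387 0 0 0;0 -.003 .387 0 0 0;0 -.003 .387 0 0 0' ; python3 -m inch '0 0 0 0 0 0;0 0 0 0 0 0;0 0 0 0 0 0;0 0 0 0 0 0;0 0 0 0 0 0;0 0 0 0 0 0;0 0 0 0 0 0;0 0 0 0 0 0;0 0 0 0 0 0;0 0 0 0 0 0' 1; python3 -c "
from h import *
print(togo(.4780,-.1085,.16,-90),get_obs()['tool_pos'])"
```

```text
clock: 20.55
tool_pos: [0.6591, 0.1128, 0.0494]
orientation: [-179.9, 0.0, -89.9]
force: [0.5, 0.1, 0.2]
opening: 0.0878
gripper_force: 0.0
clock: 21.38
tool_pos: [0.6582, 0.1123, 0.0475]
orientation: [180.0, -0.0, -90.0]
force: [-1.4, 0.1, 2.1]
opening: 0.0498
gripper_force: 30.0
[ 0.7358  0.6008 -0.3747  0.     -0.      0.    ] [0.65821092 0.11225226 0.04754447]
```

```bash
python3 -m inch '0 0 -.1 0 0 0;0 0 -.22 0 0 0;0 0 -.34 0 0 0;0 0 -.4 0 0 0;.1 .08 -.4 0 0 0;.2 .16 -.4 0 0 0;.3 .245 -.4 0 0 0;.4 .327 -.4 0 0 0;.5 .409 -.4 0 0 0;.6 .49 -.4 0 0 0'; python3 -m inch '.07 .055 0 0 0 0;.136 .111 0 0 0 0;.136 .111 0 0 0 0;.136 .111 0 0 0 0;.136 .111 0 0 0 0;.136 .111 0 0 0 0;.136 .111 0 0 0 0'; python3 - <<'E'
from h import *
P=camera_params('wrist');im=snapshot('wrist');cv2.imwrite('pics/w7.png',im[:,:,::-1])
z=get_obs()['tool_pos'][2]-.0475
print(fit('wrist','flask_small_tall',P,z0=z),fit('wrist','base_small_tall',P),z,togo(.478,-.1085,.0555,-90),get_obs()['tool_pos'])
E
```

```text
clock: 22.22
tool_pos: [0.5094, -0.0689, 0.1669]
orientation: [180.0, 0.0, -90.0]
force: [-0.2, -0.3, -1.8]
opening: 0.0493
gripper_force: 30.0
clock: 22.8
tool_pos: [0.4785, -0.1079, 0.1672]
orientation: [180.0, 0.0, -90.0]
force: [-0.1, -0.2, -2.3]
opening: 0.0499
gripper_force: 30.0
[(0.74, [0.4781, -0.1083], np.float64(0.96))] [(0.93, [0.4777, -0.1089], np.float64(0.647))] 0.11970744830575926 [ 1.500e-03  7.000e-04  3.724e-01  1.000e-04 -0.000e+00  3.000e-04] [ 0.47826308 -0.10805535  0.16721124]
```

View pics/w7.png

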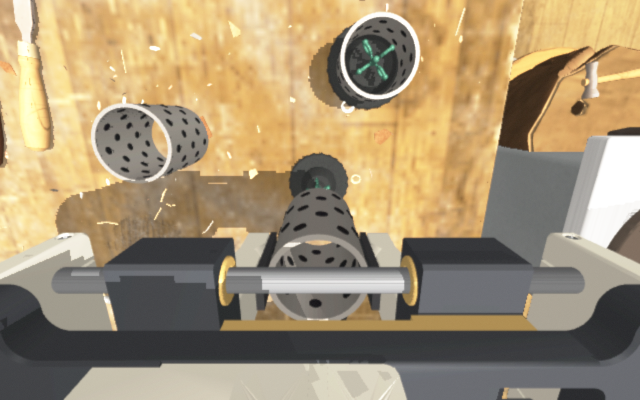

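```bash
python3 -m inch '.001 0 .06 0 0 0;.001 0 .12 0 0 0;.001 0 .18 0 0 0;.001 0 .23 0 0 0;.001 0 .27 0 0 0;.001 0 .3 0 0 0;.001 0 .32 0 0 0;.001 0 .335 0 0 0;.001 0 .345 0 0 0;.001 0 .347 0 0 0'; python3 -m inch '0 0 .006 0 0 0;0 0 .012 0 0 0;0 0 .016 0 0 0;0 0 .02 0 0 0;0 0 .024 0 0 0;0 0 .026 0 0 0;0 0 .026 0 0 0;0 0 .026 0 0 0'; python3 -c "
from h import *
print(get_obs()['tool_pos'],get_obs()['force'])"
```

```text
clock: 23.78
tool_pos: [0.4781, -0.1088, 0.0632]
orientation: [180.0, -0.0, -90.0]
force: [-0.5, 0.3, -3.3]
opening: 0.0498
gripper_force: 30.0
clock: 24.45
tool_pos: [0.478, -0.1088, 0.0556]
orientation: [-180.0, 0.0, -90.0]
force: [-0.4, -0.4, -1.4]
opening: 0.0498
gripper_force: 30.0
[ 0.47799441 -0.10882013  0.05558398] [-0.44117189 -0.42019134 -1.4367781 ]
```

```bash
python3 -m inch '0 0 .002 0 0 0;0 0 .003 0 0 0;0 0 .003 0 0 0;0 0 .003 0 0 0'; python3 -c "
from h import *
print(get_obs()['tool_pos'],get_obs()['force'])"
```

```text
clock: 24.78
tool_pos: [0.4781, -0.1089, 0.0554]
orientation: [-180.0, -0.0, -90.0]
force: [-2.7, 1.2, 7.0]
opening: 0.0503
gripper_force: 30.0
[ 0.47806593 -0.10887662  0.05542654] [-2.72212221  1.22109807  6.99738783]
```

```bash
python3 -m inch '0 0 0 0 0 0;0 0 0 0 0 0;0 0 0 0 0 0;0 0 0 0 0 0;0 0 0 0 0 0;0 0 0 0 0 0;0 0 0 0 0 0;0 0 0 0 0 0;0 0 -.05 0 0 0;0 0 -.15 0 0 0' -1;  python3 -m inch '0 0 -.1 0 0 0;0 0 -.2 0 0 0;0 0 -.24 0 0 0;.07 -.1 -.24 0 0 0;.173 -.2 -.24 0 0 0;.173 -.32 -.24 0 0 0;.173 -.44 -.24 0 0 0;.173 -.519 -.24 0 0 0;.173 -.519 -.24 0 0 0;.173 -.519 -.24 0 0 0';python3 -m inch '0 0 0 0 0 0;0 0 0 0 0 0;0 0 0 0 0 0';python3 -c "
from h import *
print(togo(.6338,-.1608,.048,-90),get_obs()['tool_pos'])"
```

```text
clock: 25.62
tool_pos: [0.4754, -0.109, 0.0972]
orientation: [179.6, -0.0, -90.0]
force: [1.8, -0.5, 0.0]
opening: 0.0869
gripper_force: 0.0
clock: 26.45
tool_pos: [0.6341, -0.1607, 0.1702]
orientation: [179.9, 0.0, -90.0]
force: [-0.6, 0.3, -0.3]
opening: 0.0878
gripper_force: 0.0
clock: 26.7
tool_pos: [0.633, -0.1606, 0.1722]
orientation: [-180.0, 0.0, -90.0]
force: [-0.2, 0.3, 0.9]
opening: 0.0877
gripper_force: 0.0
[ 6.00e-04 -2.60e-03  4.14e-01 -1.00e-04  0.00e+00  1.00e-04] [ 0.63296471 -0.16062717  0.1722072 ]
```

```bash
python3 -m inch '0 -.001 .13 0 0 0;0 -.001 .26 0 0 0;0 -.001 .36 0 0 0;0 -.001 .4 0 0 0;0 -.001 .414 0 0 0;0 -.001 .414 0 0 0;0 -.001 .414 0 0 0' ; python3 -m inch '0 0 0 0 0 0;0 0 0 0 0 0;0 0 0 0 0 0;0 0 0 0 0 0;0 0 0 0 0 0;0 0 0 0 0 0;0 0 0 0 0 0;0 0 0 0 0 0' 1; python3 -m inch '0 0 -.1 0 0 0;0 0 -.22 0 0 0;0 0 -.34 0 0 0;0 0 -.46 0 0 0;0 0 -.46 0 0 0;0 0 -.46 0 0 0';python3 -c "
from h import *
print(togo(.44,.06,.185,-90),get_obs()['tool_pos'])"
```

```text
clock: 27.28
tool_pos: [0.6353, -0.1608, 0.0495]
orientation: [-179.8, -0.0, -90.0]
force: [0.1, 0.2, -0.3]
opening: 0.0878
gripper_force: 0.0
clock: 27.95
tool_pos: [0.6344, -0.1607, 0.0484]
orientation: [-179.9, -0.0, -90.0]
force: [-1.5, 1.1, 5.3]
opening: 0.0663
gripper_force: 30.0
clock: 28.45
tool_pos: [0.635, -0.1606, 0.1878]
orientation: [-179.7, 0.0, -90.0]
force: [-0.4, 0.9, -4.4]
opening: 0.0658
gripper_force: 30.0
[-7.354e-01  6.500e-01  6.600e-03 -1.400e-03  1.000e-04  0.000e+00] [ 0.63500955 -0.16061187  0.18776371]
```

```bash
python3 - <<'E'
from h import *
P=camera_params('top')
for i in range(3):
    im=snapshot('top');print(fit('top','base_large_tall',P),fit('top','base_small_tall',P))
cv2.imwrite('pics/t3.png',im[:,:,::-1])
E
python3 -m inch '-.12 .11 0 0 0 0;-.24 .22 0 0 0 0;-.36 .33 0 0 0 0;-.48 .44 0 0 0 0;-.6 .54 0 0 0 0;-.72 .65 0 0 0 0;-.84 .65 0 0 0 0;-.96 .65 0 0 0 0;-.96 .65 0 0 0 0;-.96 .65 0 0 0 0'
python3 -c "
from h import *
print(togo(.44,.255,.188,-90),get_obs()['tool_pos'])"
```

```text
[] [(0.66, [0.4784, 0.0367], np.float64(0.121))]
[] [(0.7, [0.4779, -0.1089], np.float64(0.889))]
[] [(0.82, [0.4779, -0.1074], np.float64(0.793))]
clock: 29.73
tool_pos: [0.4387, 0.1311, 0.1861]
orientation: [-179.9, 0.1, -89.8]
force: [0.4, 1.7, -2.9]
opening: 0.0659
gripper_force: 30.0
[-0.413  -0.0059 -0.0054 -0.0006  0.0006  0.0013] [0.43874513 0.13110983 0.18614432]
```

```bash
python3 -m inch '-.1 0 0 0 0 0;-.2 0 0 0 0 0;-.3 0 0 0 0 0;-.41 0 0 0 0 0;-.41 0 0 0 0 0;-.41 0 0 0 0 0;-.41 0 0 0 0 0;-.41 0 0 0 0 0;-.41 0 0 0 0 0'
python3 - <<'E'
from h import *
P=camera_params('wrist');z=get_obs()['tool_pos'][2]-.048
for i in range(3):
    im=snapshot('wrist');print(fit('wrist','base_large_tall',P),fit('wrist','flask_large_tall',P,z0=z))
cv2.imwrite('pics/w8.png',im[:,:,::-1]);print(z,get_obs()['tool_pos'])
E
```

```text
clock: 30.48
tool_pos: [0.4389, 0.2493, 0.1855]
orientation: [180.0, -0.0, -90.1]
force: [0.1, -0.0, -3.0]
opening: 0.066
gripper_force: 30.0
[(0.91, [0.4388, 0.2159], np.float64(0.915))] [(0.77, [0.4385, 0.2474], np.float64(0.928))]
[(0.83, [0.4385, 0.2154], np.float64(0.901))] [(0.93, [0.4384, 0.2481], np.float64(0.923))]
[(0.84, [0.4389, 0.2158], np.float64(0.88))] [(0.6, [0.4385, 0.2483], np.float64(0.923)), (0.23, [0.4591, 0.0858], np.float64(0.679))]
0.13748673327935018 [0.43895632 0.25018115 0.18550549]
```

View pics/w8.png

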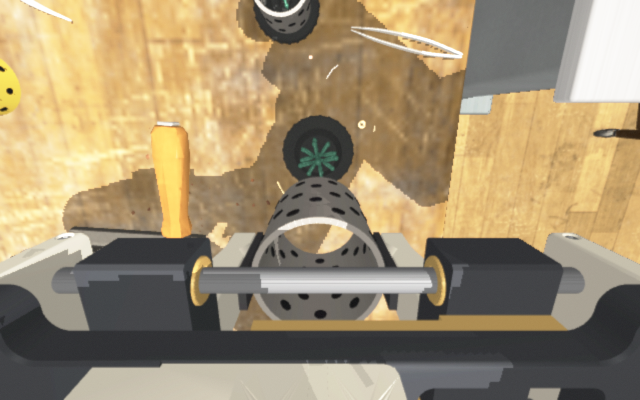

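```bash
python3 -m inch '.06 0 0 0 0 0;.112 0 0 0 0 0;.112 0 0 0 0 0;.112 0 0 0 0 0;.112 0 0 0 0 0;.112 0 0 0 0 0;.112 0 0 0 0 0'
python3 - <<'E'
from h import *
P=camera_params('wrist');z=get_obs()['tool_pos'][2]-.048
for i in range(2):
    im=snapshot('wrist');print(fit('wrist','base_large_tall',P),fit('wrist','flask_large_tall',P,z0=z))
cv2.imwrite('pics/w9.png',im[:,:,::-1]);print(z,get_obs()['tool_pos'])
# overlay: base outline at (.4387,.2157) and flask outline
for n,x,y,zz,c in (('base_large_tall',.4387,.2157,0,(0,0,255)),('flask_large_tall',.4387,get_obs()['tool_pos'][1]-.001,z,(0,255,0))):
    m=sil(P,n,x,y,S=2,z0=zz).astype(np.uint8)
    if n[0]=='b': big=cv2.resize(im[:,:,::-1].copy(),None,fx=2,fy=2,interpolation=cv2.INTER_CUBIC)
    cv2.drawContours(big,cv2.findContours(m,0,2)[0],-1,c,1)
cv2.imwrite('pics/w9o.png',big[150:700,350:930])
E
```

```text
clock: 31.52
tool_pos: [0.439, 0.2168, 0.1855]
orientation: [-180.0, 0.0, -90.0]
force: [-0.4, 1.0, -3.5]
opening: 0.0662
gripper_force: 30.0
[(0.79, [0.4389, 0.215], np.float64(0.541))] []
[] [(0.74, [0.4384, 0.2152], np.float64(0.93))]
0.1375002143198018 [0.43890013 0.21676814 0.18537788]
```

View pics/w9o.png

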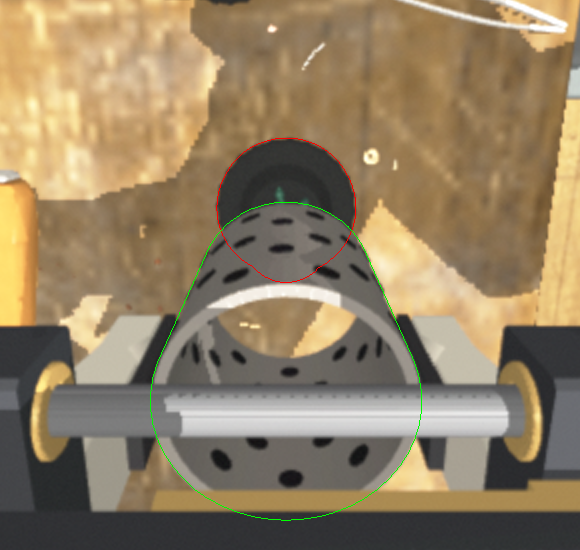

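```bash
python3 -m inch '0 0 .07 0 0 0;0 0 .14 0 0 0;0 0 .21 0 0 0;0 0 .27 0 0 0;0 0 .32 0 0 0;0 0 .355 0 0 0;0 0 .38 0 0 0;0 0 .395 0 0 0;0 0 .403 0 0 0;0 0 .405 0 0 0'; python3 -m inch '0 0 .006 0 0 0;0 0 .012 0 0 0;0 0 .016 0 0 0;0 0 .02 0 0 0;0 0 .023 0 0 0;0 0 .025 0 0 0;0 0 .025 0 0 0;0 0 .025 0 0 0'; python3 -c "
from h import *
print(get_obs()['tool_pos'],get_obs()['force'])"
```

```text
clock: 32.65
tool_pos: [0.4391, 0.2168, 0.064]
orientation: [-180.0, 0.0, -90.0]
force: [0.0, 0.2, -2.8]
opening: 0.066
gripper_force: 30.0
clock: 33.32
tool_pos: [0.439, 0.2167, 0.0565]
orientation: [-180.0, 0.0, -90.0]
force: [0.1, -0.5, -3.2]
opening: 0.0656
gripper_force: 30.0
[0.43896251 0.21669108 0.05650165] [ 0.11467706 -0.4912321  -3.18659755]
```

```bash
python3 -m inch '0 0 .001 0 0 0;0 0 .002 0 0 0;0 0 .003 0 0 0;0 0 .003 0 0 0;0 0 .003 0 0 0'
```

```text
clock: 33.73
tool_pos: [0.439, 0.2167, 0.0564]
orientation: [-180.0, 0.0, -90.0]
force: [-4.3, -2.0, 8.3]
opening: 0.0657
gripper_force: 30.0
```

```bash
python3 -m inch '0 0 0 0 0 0;0 0 0 0 0 0;0 0 0 0 0 0;0 0 0 0 0 0;0 0 0 0 0 0;0 0 0 0 0 0;0 0 0 0 0 0;0 0 0 0 0 0;0 0 -.05 0 0 0;0 0 -.15 0 0 0' -1;  python3 -m inch '0 0 -.14 0 0 0;0 0 -.28 0 0 0;0 0 -.42 0 0 0;0 0 -.56 0 0 0;0 -.12 -.66 0 0 0;0 -.24 -.66 0 0 0;0 -.36 -.66 0 0 0;0 -.48 -.66 0 0 0;0 -.6 -.66 0 0 0;0 -.6 -.66 0 0 0';python3 -m inch '-.12 0 0 0 0 0;-.24 0 0 0 0 0;-.24 0 0 0 0 0;-.24 0 0 0 0 0;-.24 0 0 0 0 0'; python3 - <<'E'
from h import *
for c,b in(('wrist',(0,400,0,640)),('scene',(140,310,170,430))):
    im=snapshot(c)[:,:,::-1];cv2.imwrite(f'pics/f_{c}.png',cv2.resize(im[b[0]:b[1],b[2]:b[3]],None,fx=1 if c=='wrist' else 3,fy=1 if c=='wrist' else 3))
E
```

```text
clock: 34.57
tool_pos: [0.4371, 0.215, 0.0981]
orientation: [179.7, -0.3, -90.0]
force: [0.2, 0.6, 0.5]
opening: 0.0879
gripper_force: 0.0
clock: 35.4
tool_pos: [0.6233, 0.2162, 0.2952]
orientation: [179.9, -0.2, -90.1]
force: [-1.4, 0.3, -1.0]
opening: 0.0877
gripper_force: 0.0
clock: 35.82
tool_pos: [0.6187, 0.2888, 0.298]
orientation: [180.0, -0.0, -90.0]
force: [1.0, -0.5, -0.2]
opening: 0.0877
gripper_force: 0.0
```

View pics/f_wrist.png

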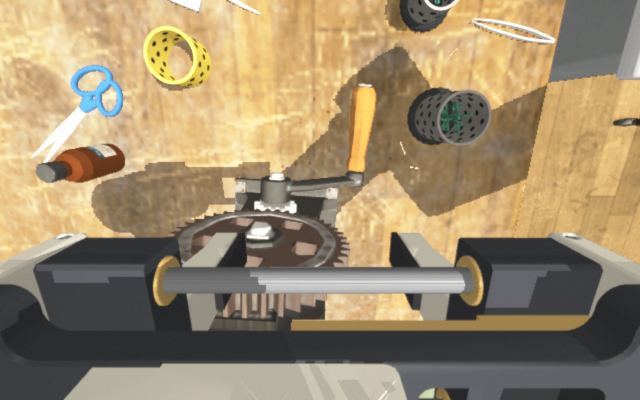

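View pics/f_scene.png

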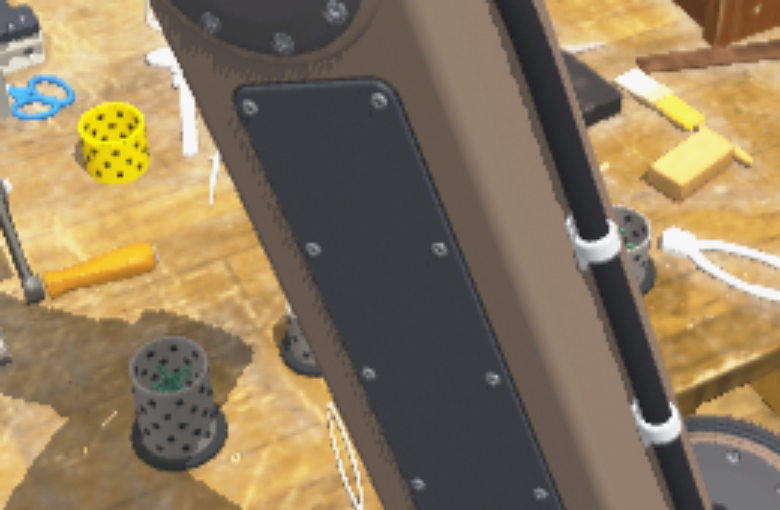

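```bash
python3 - <<'E'
from h import *
im=snapshot('top')[:,:,::-1];cv2.imwrite('pics/f_top.png',cv2.resize(im[170:310,170:450],None,fx=2.8,fy=2.8,interpolation=cv2.INTER_CUBIC))
E
```

```text
(no output)
```

View pics/f_top.png

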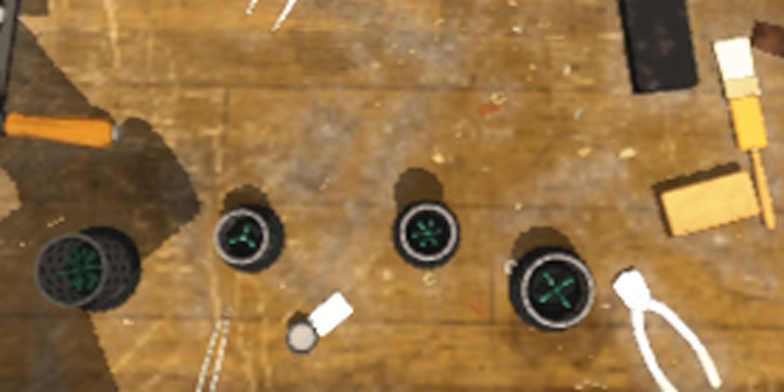

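All four flasks stand upright on their bases at crop (85,270), (245,238), (427,234) and (553,290). The loupe and the block are where they were.

```bash
python3 -c "
from plant import *
print(close_job())"
```

```text
the job is handed in; nothing more can be done
None
```

The job is handed in at about 36 s of the 93 s allowed: all four steel flasks are seated upright on their matching bases, each confirmed by contact force and the final pictures, with the yellow look-alike, sanding block and loupe left untouched.

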